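# Run-out check of a brake disc on the hub stand

## Task

Check the brake disc on the hub stand for run-out: pull the black knob of the spindle lock out until it clicks and stays out, then turn the disc slowly by hand through one full turn, either way round, under the dial gauge, and push the knob fully home again so that the pin locks in the notch of the hub. Do not touch the dial gauge or its stand, and leave the red spray can and the grease jar standing where they are.

Things in the scene. Friction and masses are not known exactly. Their poses are not given: they have to be found in the camera images.
- stand: blue hub stand bolted to the bench: bracket with the spindle lock. Origin on the hub's vertical axis at the bench top, z up; its own -x axis points from the hub axis to the lock's knob. Place and yaw vary; it does not move. (A strip lamp hangs on the pillar behind, from 630 mm up.) A dark steel lock block, 32 mm wide, up to 124 mm over the bench, lies under the disc and ends 122 mm from the axis
- hub_axis (a point): point on the hub axis level with the top of the brake disc's flat grey hat, 162 mm over the bench. The level disc turns about this vertical axis: friction ring radius 68 to 105 mm, 127 to 140 mm over the bench; hat radius 68 mm, top at 162 mm; hub spigot radius 26 mm, top at 164 mm
- nut0 (a point): wheel nut 0 of four upright steel nuts on the hat (21 mm thick, 162 to 195 mm over the bench, stud end up to 200 mm), 50 mm from the hub axis, 90 degrees apart. Good handles to turn the disc by: push one round with a shut hand from the gap behind it (a nut squeezed hard does not swivel in the fingers). Point on its axis, 184 mm up. At the start nut 0 stands at 45 degrees in the stand's own frame
- nut1 (a point): wheel nut 1, a quarter turn anticlockwise (seen from above) from nut 0
- nut2 (a point): wheel nut 2, opposite nut 0
- nut3 (a point): wheel nut 3, opposite nut 1
- disc (a joint): angle of the brake disc with its hub, rad: 0 at the start, where it is locked; positive anticlockwise seen from above; not wrapped (one full turn reads 6.283 or -6.283). It turns with about 0.13 N m of drag (3 N at a nut) and stays where it is left. A yellow paint stroke on the hat points at the lock knob at the start and after each full turn
- lock (a joint): travel of the lock's knob outward, m: 0 home (pin in the notch, disc locked, 0.02 rad play), 0.015 out (disc free). A ball detent snaps it to either end and keeps it there; about 8 N takes it over the middle, pull or push. The hub has one notch with a bevelled mouth: pushed in, the pin centres the disc if it is within 0.1 rad of a whole turn; elsewhere it stops at the collar
- lock_knob (a point): centre of the lock's black round knob, a level cylinder 32 mm across and 28 mm long with its axis along the stand's x, 107 mm over the bench; 150 mm from the hub axis when home, 165 mm when out (a red band then shows on its shaft). Its outer end lies 14 mm farther out than this point. Free from above; it slides straight outward (along the stand's -x), level
- gauge: dial gauge on a grey magnetic base, fixed to the bench, its feeler on the disc's ring. Origin on the hub axis at the bench top; the gauge stands towards its own +x, at an angle round the hub that varies. Base 50 mm high, 85 to 145 mm from the axis; upright rod 12 mm thick at x 120, y 28 mm, up to 235 mm; all of it lies between y -14 and 52 mm. Not to be touched
- gauge_dial (a point): centre of the gauge's round dial case, 52 mm across and 22 mm thick (along the gauge's own y), 90 mm from the hub axis and 205 mm over the bench; the cap on top of it reaches 243 mm
- can_mid (a point): centre (half-way up) of the upright red spray can with a black cap, 66 mm across and 211 mm high, standing loose beside the hub stand: leave it alone
- jar_mid (a point): centre (half-way up) of the grease jar with a green lid, 70 mm across and 71 mm high, standing loose: leave it alone

How it is judged:
By the outcome, as a careful person would: the job done as asked, in the order asked, and still so for the second after the job is handed in, with the robot touching nothing.
It also fails if it takes over 72 s, if anything falls off the work surface, if the arm or the gripper's body presses on something with over 40 N, if the wrist force passes 120 N, or if a joint passes its speed limit or range.

## Robot

A 6-joint arm with a two-finger parallel gripper is mounted at the origin on the work surface; the furniture and walls round the work are solid. World frame = base frame: x ahead of the robot, y to its left, z up, the work surface at z = 0. Lengths are in mm, angles in rad, forces in N, time in s.
With the tool pointing down it reaches from about 275 to 1000 mm from the base axis. Payload 8.4 kg.
Tool frame: the origin (TCP) lies at the very end of the fingers, on their centre line; the grasp point (between the pads) lies 19 mm behind it (r.tcp_to_grasp is the distance from the TCP to the grasp point, in mm); z points along the fingers, y is the line along which they close (so a half turn about z gives the same grasp; the last joint's range is limited). The gripper opens to 85 mm and grips with 20 to 120 N. Pads are 22 mm wide; open, the fingers measure 114 mm over their backs; the gripper's body (76 mm by 85 mm) begins 54 mm behind the grasp point. The pads swing forward as they close: fully open they stand 13 mm farther back than shut.
Start: joints at [1.203, 0.353, 1.633, -0, 1.155, -0.002], TCP at [223.559, 583.652, 231.281] pointing down, gripper open.
Joint ranges: [-2.63, 2.63], [-0.92, 2.1], [0.06, 2.66], [-1.3, 4.44], [0, 2.69], [-3.02, 3.02]. Speed limits (rad/s): [2.22, 2.22, 2.79, 3.14, 3.14, 3.14].

## Interface

Orientations are given as [roll, pitch, yaw] about the fixed x, y, z axes, in that order (R = Rz(yaw) Ry(pitch) Rx(roll)).
In Python, from rig import r gives the robot as it stands. The module is installed in compiled form; this text tells all that it offers.
- The arm moves only by the tool play_rows, never from a script. Its argument "rows" is a list of rows, each an object with "dp": the shift along the tool's x, y, z in units of 40 mm (1.0 is 40 mm), a list of three; "turn": the turn, a rotation vector about the tool's x, y, z in units of 6 degrees (1.0 is 6 degrees), a list of three; "fingers": the closure, from 0 (fully open) to 1 (shut). In form: [{"dp": [tx, ty, tz], "turn": [wx, wy, wz], "fingers": fingers}, ...]. A call has 1 to 5 rows; each row shifts and turns the commanded pose from where the row before left it, along the tool's axes as they then stand; what a row does not reach is not made up. A row lasts 1/12 s, in which the tool goes at most 41.7 mm and 7.16 degrees, less where a joint would pass 70% of its speed; a pose out of reach is approached as far as the arm can. A call is refused whole if a number of a shift passes 1 or a number of a turn 1, either way. A call with a gripper value outside its range is refused whole. The fingers move at their own pace and stop on an object; "force" is the grip in N (left out, the last holds). Time passes only in rows, so rows that do not move let the fingers close. It gives the time, the measured TCP pose, the force, the opening and the grip force at its end, in the units of the state.
- r.sense(): the state, without advancing time (a new reading comes with each control period).
- r.grab_frame(name): name is "side" or "top"; returns a dict with "pixels" (400x640x3 uint8, red, green, blue), "fx", "fy", "cx", "cy" (pixels), "dist" ([k1, k2, p1, p2, k3] as OpenCV has them; the pictures are not rectified), "pose" (4x4, takes a point from camera to world coordinates). Camera axes: x right, y down, z forward; pixel columns grow to the right and rows downward; lengths in mm; the calibration is good to about 2 mm. A picture is of the moment at which its call begins. There is no depth.
- r.sign_off(): hands the job in; it is judged then, once.
The state is a dict: "clock": time; "qpos": joint angles; "qvel": joint speeds; "joint_efforts": joint torques, N m; "eef_pos": TCP position; "tcp_rot": TCP orientation; "contact_force": force on the tool from outside, world axes, zero at the start; "wrist_torque": the same for the moment, N m; "opening": opening from 0.0 (shut) to 1.0 (fully open); "grasp_force": force on a finger pad.
Only numpy, scipy, OpenCV 4.12 (cv2) and the standard library are available. Lean on these libraries where they do the work, as an engineer would, in place of code of your own. Each camera call takes 0.05 s, during which the arm holds its last target. There are 200 camera calls.

## Working session

There is one attempt and no reset: what is moved stays moved. The work goes in short steps, Python scripts to look and compute and a tool call to move; the robot and the scene stay as the last step left them, time stands still between calls to the robot, and variables do not carry over. Pictures are saved under pics/ and viewed, at most 10 in all, crops included, and the job is handed in when it is done.

Besides the shell and the picture viewer there is one more tool, called after "Emit:" by a JSON object that holds its "fn" and its "kwargs", one argument or row to a line. play_rows: Moves the arm, as the interface text tells. Its arguments: {"type":"object","properties":{"rows":{"type":"array"},"force":{"type":"number"}},"required":["rows"]}

```bash
mkdir -p pics
python3 - <<'E'
from rig import r
import cv2,pickle
d={}
for n in("side","top"):
    f=r.grab_frame(n);d[n]=f
    cv2.imwrite(f"pics/{n}0.png",f["pixels"][:,:,::-1])
    print(n,f["fx"],f["fy"],f["cx"],f["cy"],f["dist"]);print(f["pose"].round(3))
pickle.dump(d,open("f0.pkl","wb"))
s=r.sense();print(s, r.tcp_to_grasp)
E
```

```text
side 391.6094941082075 391.6094941082075 320.27045406070226 201.27545362537188 [-0.0095916  0.         0.         0.         0.       ]
[[-9.09000e-01  1.85000e-01 -3.73000e-01  7.70033e+02]
 [ 4.16000e-01  4.11000e-01 -8.11000e-01  5.18198e+02]
 [ 3.00000e-03 -8.93000e-01 -4.51000e-01  5.29020e+02]
 [ 0.00000e+00  0.00000e+00  0.00000e+00  1.00000e+00]]
top 475.5133798342017 475.5133798342017 313.4423064300999 196.20520068261578 [0.01762351 0.         0.         0.         0.        ]
[[-3.40000e-01 -7.45000e-01  5.74000e-01 -6.14830e+01]
 [-9.41000e-01  2.65000e-01 -2.12000e-01  4.37850e+01]
 [ 6.00000e-03 -6.12000e-01 -7.91000e-01  8.59209e+02]
 [ 0.00000e+00  0.00000e+00  0.00000e+00  1.00000e+00]]
{'clock': 0.1, 'qpos': array([ 1.20258723e+00,  3.53551471e-01,  1.63403942e+00, -2.91958426e-05,
        1.15523840e+00, -2.43119752e-03]), 'qvel': array([-0.00042003, -0.00116715, -0.00173322,  0.0004667 ,  0.00125243,
       -0.00091693]), 'joint_efforts': array([ 3.50988648e-04, -6.06353045e+01, -3.42823434e+01,  5.51314702e-05,
        4.04026592e-03, -3.11231395e-05]), 'eef_pos': array([223.42054547, 583.24522149, 230.66259884]), 'tcp_rot': array([-3.14035595e+00,  2.36898231e-05,  2.77582657e+00]), 'contact_force': array([-0.34463409, -0.04757491,  0.28102438]), 'wrist_torque': array([8.58179813e-06, 2.03128094e-02, 1.77644168e-02]), 'grasp_force': 0.0, 'opening': 1.0000951845966644} 18.700000000000003
```

View pics/side0.png

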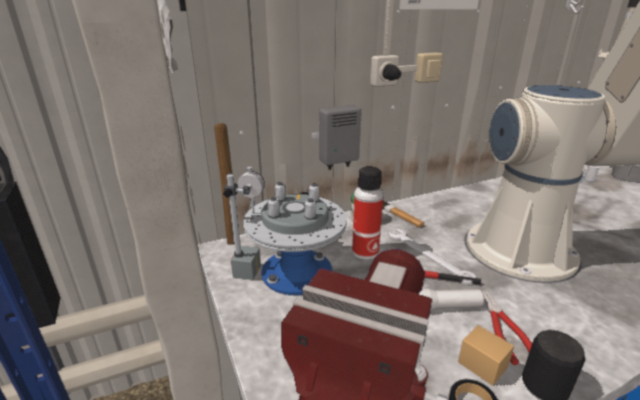

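View pics/top0.png

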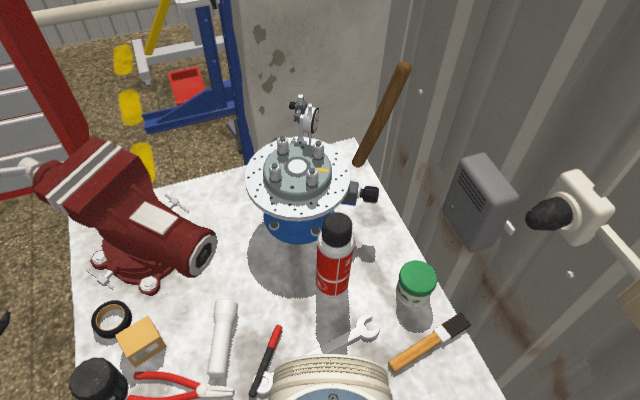

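The side view shows the disc centred near (296,210), gauge dial near (250,184), and the can at (368,215). In the top view the disc is near (297,168), knob (370,195), yellow stroke (322,170), dial (315,120), can (335,255) and jar (416,285). I'll enlarge both views around the disc.

Run:
```python
import cv2,pickle,numpy as np
d=pickle.load(open("f0.pkl","rb"))
a=cv2.resize(d["top"]["pixels"][85:305,235:445,::-1],None,fx=2.6,fy=2.6,interpolation=cv2.INTER_CUBIC)
b=cv2.resize(d["side"]["pixels"][155:300,225:395,::-1],None,fx=4,fy=4,interpolation=cv2.INTER_CUBIC)
cv2.imwrite("pics/c1.png",a);cv2.imwrite("pics/c2.png",b);print(a.shape,b.shape)
```

```text
(572, 546, 3) (580, 680, 3)
```

View pics/c1.png

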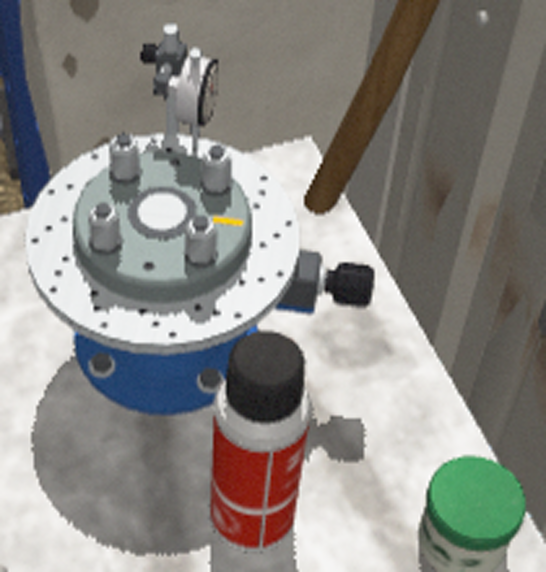

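View pics/c2.png

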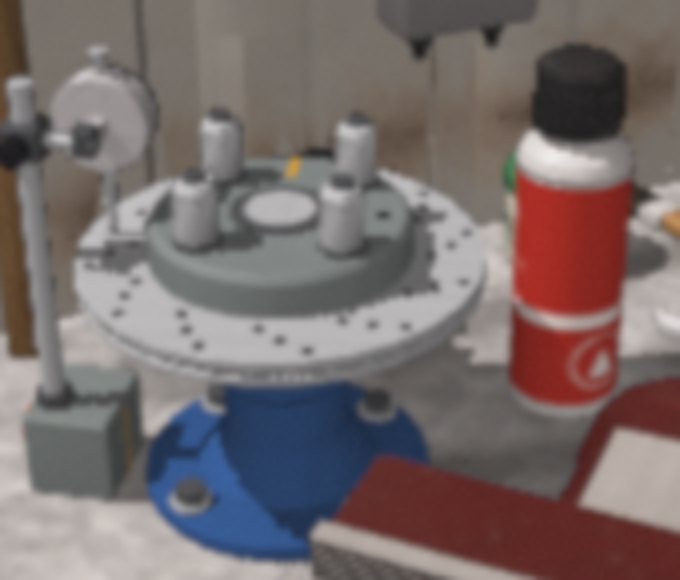

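The top crop shows the spigot at (161,212), stud tops at (124,140), (217,152), (103,212) and (201,224), the knob at (352,284), and the stroke pointing to the knob. The side crop shows the spigot at (281,209), stud tops at (193,176), (222,115), (343,182) and (356,119), the dial at (100,118), and the rod at left.

```bash
cat > h.py <<'E'
import cv2,numpy as np,pickle
def ray(f,u,v):
    K=np.array([[f["fx"],0,f["cx"]],[0,f["fy"],f["cy"]],[0,0,1]])
    p=cv2.undistortPoints(np.array([[[u,v]]],float),K,np.array(f["dist"]))[0,0]
    T=np.array(f["pose"]);return T[:3,3],T[:3,:3]@np.array([p[0],p[1],1])
def plane(f,u,v,z):
    o,d=ray(f,u,v);return o+d*(z-o[2])/d[2]
def tri(f,p,g,q):
    o,d=ray(f,*p);a,b=ray(g,*q)
    s=np.linalg.lstsq(np.c_[d,-b],a-o,rcond=None)[0]
    x,y=o+d*s[0],a+b*s[1];return (x+y)/2,np.linalg.norm(x-y)
E
python3 - <<'E'
from h import *
d=pickle.load(open("f0.pkl","rb"));t,s=d["top"],d["side"]
T=lambda x,y:(235+x/2.6,85+y/2.6)
S=lambda x,y:(225+x/4,155+y/4)
for n,a,b,z in [("spigot",(161,212),(281,209),164),("A",(124,138),(193,173),200),("B",(217,150),(222,113),200),("C",(103,210),(343,180),200),("D",(201,222),(356,117),200),("cantop",(269,345),(580,55),211),("rodtop",(171,30),(20,85),235),("dial",(190,92),(100,118),205)]:
    p,e=tri(t,T(*a),s,S(*b));print(n,p.round(1),round(e,1),"top@z",plane(t,*T(*a),z)[:2].round(1),"side@z",plane(s,*S(*b),z)[:2].round(1))
for n,a,z in [("knob",(352,284),107),("jar",(477,495),71),("strokeA",(212,219),162),("strokeB",(243,223),162)]:print(n,plane(t,*T(*a),z).round(1))
E
```

```text
spigot [ 523.8 -137.8  162.2] 0.3 top@z [ 522.2 -137.3] side@z [ 525.  -134.9]
A [ 572.5 -125.9  197.9] 0.0 top@z [ 570.4 -125.3] side@z [ 573.7 -121.8]
B [ 536.9 -186.6  198.1] 1.0 top@z [ 535.7 -186.3] side@z [ 538.1 -181.7]
C [509.9 -90.4 197.4] 0.3 top@z [507.5 -89.8] side@z [512.  -85.9]
D [ 475.7 -152.3  198. ] 0.8 top@z [ 473.7 -151.4] side@z [ 477.5 -149. ]
cantop [ 347.7 -150.8  213.9] 6.1 top@z [ 352.3 -154. ] side@z [ 344.4 -151.4]
rodtop [ 638.1 -186.   231.5] 0.2 top@z [ 634.3 -184.8] side@z [ 639.6 -177.6]
dial [ 598.7 -187.9  204.3] 3.9 top@z [ 595.5 -186.3] side@z [ 599.4 -190.4]
knob [ 450.7 -267.5  107. ]
jar [ 270.2 -288.3   71. ]
strokeA [ 504.6 -171.4  162. ]
strokeB [ 493.2 -191.8  162. ]
```

Run:
```python
from h import *
d=pickle.load(open("f0.pkl","rb"));t,s=d["top"],d["side"]
for a in [(45,195),(118,150)]:
  for b in [(300,285),(430,325)]: print("vise",a,b,tri(t,a,s,b))
print("edge/wall base",plane(t,389,195,0),plane(t,357,138,0),plane(t,440,285,0))
print("lamp-side", plane(s,340,165,0))
```

```text
vise (45, 195) (300, 285) (array([608.43143641, 258.71192419, 241.61348961]), np.float64(135.9057468942994))
vise (45, 195) (430, 325) (array([541.71411029, 291.87935529, 235.22593791]), np.float64(0.15290105192889228))
vise (118, 150) (300, 285) (array([629.82842633, 168.31949896, 220.10435528]), np.float64(13.950822865454043))
vise (118, 150) (430, 325) (array([555.24106765, 220.74159366, 235.14027416]), np.float64(132.03291398934113))
edge/wall base [ 507.18853204 -351.02282684    0.        ] [ 6.99781254e+02 -3.53439876e+02  1.13686838e-13] [ 266.42632361 -348.70137351    0.        ]
lamp-side [ 143.532371   -672.28511784    0.        ]
```

Emit:
{"fn": "play_rows", "kwargs": {
  "rows": [
    {"dp": [0, 0, -1], "turn": [0, 0, 0], "fingers": 0},
    {"dp": [0, 0, -1], "turn": [0, 0, 0], "fingers": 0},
    {"dp": [0, 0, -1], "turn": [0, 0, 0], "fingers": 0},
    {"dp": [-0.7, 0, -0.7], "turn": [0, 0, 0.46], "fingers": 0},
    {"dp": [-1, -0.1, 0], "turn": [0, 0, 0.66], "fingers": 0}
  ]
}}

```text
clock: 0.52
eef_pos: [284.4, 557.2, 386.3]
tcp_rot: [3.131, -0.001, 2.66]
contact_force: [0.9, 0.8, 0.8]
opening: 1.005
grasp_force: 0.0
```

Emit:
{"fn": "play_rows", "kwargs": {
  "rows": [
    {"dp": [-1, -0.1, 0], "turn": [0, 0, 0.62], "fingers": 0},
    {"dp": [-1, -0.1, 0], "turn": [0, 0, 0.62], "fingers": 0},
    {"dp": [-1, -0.1, 0], "turn": [0, 0, 0.62], "fingers": 0},
    {"dp": [-1, -0.1, 0], "turn": [0, 0, 0.62], "fingers": 0},
    {"dp": [-1, -0.1, 0], "turn": [0, 0, 0.62], "fingers": 0}
  ]
}}

```text
clock: 0.93
eef_pos: [437.4, 421.6, 378.8]
tcp_rot: [-3.141, 0.0, 2.331]
contact_force: [0.5, 0.7, -0.0]
opening: 1.001
grasp_force: 0.0
```

Emit:
{"fn": "play_rows", "kwargs": {
  "rows": [
    {"dp": [-1, -0.1, 0], "turn": [0, 0, 0.62], "fingers": 0},
    {"dp": [-1, -0.1, 0], "turn": [0, 0, 0.62], "fingers": 0},
    {"dp": [-1, -0.1, 0], "turn": [0, 0, 0.62], "fingers": 0},
    {"dp": [-1, -0.1, 0], "turn": [0, 0, 0.62], "fingers": 0},
    {"dp": [-1, -0.1, 0], "turn": [0, 0, 0.62], "fingers": 0}
  ]
}}

```text
clock: 1.35
eef_pos: [538.7, 248.9, 378.8]
tcp_rot: [-3.141, 0.0, 2.006]
contact_force: [1.2, -0.4, 0.7]
opening: 0.999
grasp_force: 0.0
```

Emit:
{"fn": "play_rows", "kwargs": {
  "rows": [
    {"dp": [-1, -0.1, 0], "turn": [0, 0, 0.65], "fingers": 0},
    {"dp": [-1, -0.1, 0], "turn": [0, 0, 0.65], "fingers": 0},
    {"dp": [-1, -0.1, 0], "turn": [0, 0, 0.65], "fingers": 0},
    {"dp": [-1, -0.1, 0], "turn": [0, 0, 0.65], "fingers": 0},
    {"dp": [-1, -0.1, 0], "turn": [0, 0, 0.65], "fingers": 0}
  ]
}}

```text
clock: 1.77
eef_pos: [578.4, 52.7, 378.8]
tcp_rot: [-3.141, 0.0, 1.666]
contact_force: [0.4, -0.5, 0.3]
opening: 1.0
grasp_force: 0.0
```

Emit:
{"fn": "play_rows", "kwargs": {
  "rows": [
    {"dp": [-1, -0.1, 0], "turn": [0, 0, 0.66], "fingers": 0},
    {"dp": [-1, -0.1, 0], "turn": [0, 0, 0.66], "fingers": 0},
    {"dp": [-1, -0.1, 0], "turn": [0, 0, 0.66], "fingers": 0},
    {"dp": [-1, -0.1, 0], "turn": [0, 0, 0.66], "fingers": 0},
    {"dp": [0, 0, 0], "turn": [0, 0, 0], "fingers": 0}
  ]
}}

```text
clock: 2.18
eef_pos: [559.8, -110.8, 378.9]
tcp_rot: [-3.141, 0.003, 1.384]
contact_force: [-0.4, 0.2, 0.4]
opening: 1.002
grasp_force: 0.0
```

Emit:
{"fn": "play_rows", "kwargs": {
  "rows": [
    {"dp": [-0.87, -0.39, 0], "turn": [0, 0, 0.63], "fingers": 0},
    {"dp": [-0.9, -0.33, 0], "turn": [0, 0, 0.63], "fingers": 0},
    {"dp": [-0.92, -0.27, 0], "turn": [0, 0, 0.63], "fingers": 0},
    {"dp": [-0.93, -0.21, 0], "turn": [0, 0, 0.63], "fingers": 0},
    {"dp": [-0.94, -0.15, 0], "turn": [0, 0, 0.63], "fingers": 0}
  ]
}}

```text
clock: 2.6
eef_pos: [452.6, -263.5, 379.1]
tcp_rot: [-3.141, -0.0, 1.06]
contact_force: [0.6, -0.7, 0.2]
opening: 1.003
grasp_force: 0.0
```

Emit:
{"fn": "play_rows", "kwargs": {
  "rows": [
    {"dp": [0, 0, 0.7], "turn": [0, 0, 0], "fingers": 0},
    {"dp": [0, 0, 1], "turn": [0, 0, 0], "fingers": 0},
    {"dp": [0, 0, 1], "turn": [0, 0, 0], "fingers": 0},
    {"dp": [0, 0, 1], "turn": [0, 0, 0], "fingers": 0},
    {"dp": [0, 0, 0], "turn": [0, 0, 0], "fingers": 0}
  ]
}}

```text
clock: 3.02
eef_pos: [449.6, -260.1, 224.3]
tcp_rot: [-3.13, -0.0, 1.063]
contact_force: [-1.3, 0.0, -1.1]
opening: 0.995
grasp_force: 0.0
```

Run:
```python
from rig import r
import cv2
f=r.grab_frame("top");s=r.sense();print(s["eef_pos"],s["tcp_rot"])
cv2.imwrite("pics/t1.png",cv2.resize(f["pixels"][85:305,235:485,::-1],None,fx=2.6,fy=2.6,interpolation=cv2.INTER_CUBIC))
```

```text
[ 451.42393193 -261.05731017  228.12049914] [-3.13350349e+00 -2.13335499e-04  1.06276665e+00]
```

View pics/t1.png

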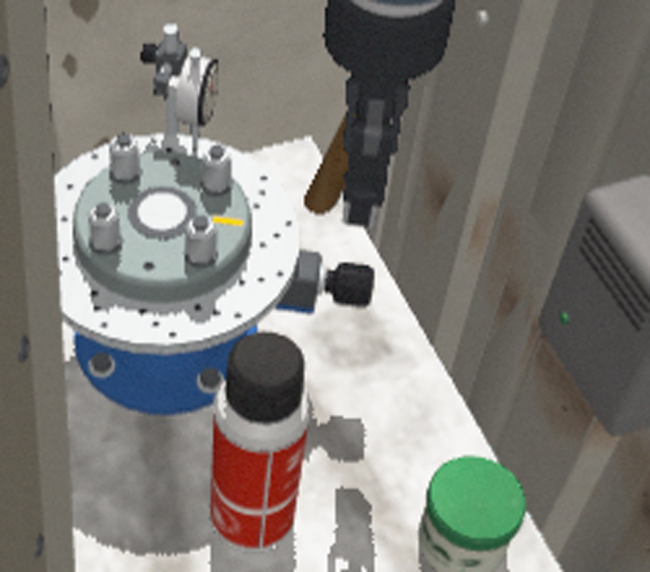

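The hand hangs open in line above the knob (crop (350,285)), clear of the wall and can. I'll descend onto the knob.

Emit:
{"fn": "play_rows", "kwargs": {
  "rows": [
    {"dp": [-0.15, 0.03, 0.8], "turn": [0, 0, 0], "fingers": 0},
    {"dp": [0, 0, 0.9], "turn": [0, 0, 0], "fingers": 0},
    {"dp": [0, 0, 0.9], "turn": [0, 0, 0], "fingers": 0},
    {"dp": [0, 0, 0.85], "turn": [0, 0, 0], "fingers": 0},
    {"dp": [0, 0, 0], "turn": [0, 0, 0], "fingers": 0}
  ]
}}

```text
clock: 3.48
eef_pos: [450.5, -267.3, 90.4]
tcp_rot: [-3.136, -0.0, 1.063]
contact_force: [-1.3, 1.5, -0.7]
opening: 1.003
grasp_force: 0.0
```

Emit:
{"fn": "play_rows", "kwargs": {
  "rows": [
    {"dp": [0, 0, 0], "turn": [0, 0, 0], "fingers": 1},
    {"dp": [0, 0, 0], "turn": [0, 0, 0], "fingers": 1},
    {"dp": [0, 0, 0], "turn": [0, 0, 0], "fingers": 1},
    {"dp": [0, 0, 0], "turn": [0, 0, 0], "fingers": 1},
    {"dp": [0, 0, 0], "turn": [0, 0, 0], "fingers": 1}
  ],
  "force": 50
}}

```text
clock: 3.9
eef_pos: [452.3, -268.7, 95.5]
tcp_rot: [3.14, 0.0, 1.063]
contact_force: [-3.4, 3.0, 19.0]
opening: 0.361
grasp_force: 47.8
```

Emit:
{"fn": "play_rows", "kwargs": {
  "rows": [
    {"dp": [0, 0, -0.1], "turn": [0, 0, 0], "fingers": 1},
    {"dp": [-0.1, 0, 0], "turn": [0, 0, 0], "fingers": 1},
    {"dp": [-0.1, 0, 0], "turn": [0, 0, 0], "fingers": 1},
    {"dp": [-0.1, 0, 0], "turn": [0, 0, 0], "fingers": 1},
    {"dp": [-0.1, 0, 0], "turn": [0, 0, 0], "fingers": 1}
  ],
  "force": 60
}}

```text
clock: 4.32
eef_pos: [444.5, -282.0, 96.3]
tcp_rot: [3.141, -0.001, 1.062]
contact_force: [23.5, 23.8, -29.4]
opening: 0.35
grasp_force: 68.8
```

Emit:
{"fn": "play_rows", "kwargs": {
  "rows": [
    {"dp": [-0.05, 0, 0], "turn": [0, 0, 0], "fingers": 1},
    {"dp": [0, 0, 0], "turn": [0, 0, 0], "fingers": 1},
    {"dp": [0, 0, 0], "turn": [0, 0, 0], "fingers": 1}
  ]
}}

```text
clock: 4.57
eef_pos: [444.6, -281.8, 96.3]
tcp_rot: [3.141, -0.004, 1.061]
contact_force: [16.5, 11.9, -25.5]
opening: 0.342
grasp_force: 69.2
```

Emit:
{"fn": "play_rows", "kwargs": {
  "rows": [
    {"dp": [0, 0, 0], "turn": [0, 0, 0], "fingers": 0},
    {"dp": [0, 0, 0], "turn": [0, 0, 0], "fingers": 0},
    {"dp": [0, 0, 0], "turn": [0, 0, 0], "fingers": 0},
    {"dp": [0, 0, -0.5], "turn": [0, 0, 0], "fingers": 0},
    {"dp": [0, 0, -1], "turn": [0, 0, 0], "fingers": 0}
  ]
}}

```text
clock: 4.98
eef_pos: [440.7, -282.9, 154.9]
tcp_rot: [-3.135, -0.0, 1.062]
contact_force: [0.6, 0.1, 0.9]
opening: 0.996
grasp_force: 0.0
```

Emit:
{"fn": "play_rows", "kwargs": {
  "rows": [
    {"dp": [0, 0, -1], "turn": [0, 0, 0], "fingers": 0},
    {"dp": [0, 0, -1], "turn": [0, 0, 0], "fingers": 0.5},
    {"dp": [0, 0, -0.6], "turn": [0, 0, 0], "fingers": 1},
    {"dp": [0, 0, 0], "turn": [0, 0, 0], "fingers": 1}
  ]
}}

```text
clock: 5.32
eef_pos: [445.6, -286.1, 268.1]
tcp_rot: [3.131, 0.001, 1.062]
contact_force: [1.1, -0.0, 0.3]
opening: 0.604
grasp_force: 0.0
```

Run:
```python
from rig import r
import cv2
f=r.grab_frame("top");s=r.sense();print(s["eef_pos"],s["tcp_rot"],s["clock"])
cv2.imwrite("pics/t2.png",cv2.resize(f["pixels"][85:305,235:485,::-1],None,fx=2.6,fy=2.6,interpolation=cv2.INTER_CUBIC))
```

```text
[ 444.54861847 -285.45204714  265.10355541] [3.13452700e+00 7.45053270e-04 1.06218043e+00] 5.3667
```

View pics/t2.png

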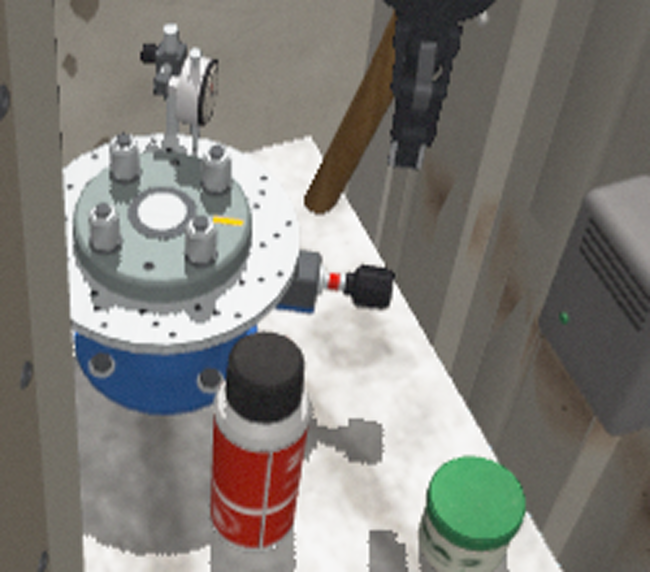

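The red band shows at crop (334,281), so the lock is out, and can, jar and gauge are untouched. Next I go over the gap behind nut 0.

Emit:
{"fn": "play_rows", "kwargs": {
  "rows": [
    {"dp": [0.9, 0, 0], "turn": [0, 0, 0], "fingers": 1},
    {"dp": [0.9, 0, 0], "turn": [0, 0, 0], "fingers": 1},
    {"dp": [0.9, 0, 0], "turn": [0, 0, 0], "fingers": 1},
    {"dp": [0.9, 0, 0], "turn": [0, 0, 0], "fingers": 1},
    {"dp": [0.9, 0, 0], "turn": [0, 0, 0], "fingers": 1}
  ]
}}

```text
clock: 5.78
eef_pos: [530.5, -125.5, 260.3]
tcp_rot: [-3.14, 0.001, 1.062]
contact_force: [0.4, -0.7, -0.2]
opening: 0.002
grasp_force: 0.0
```

Emit:
{"fn": "play_rows", "kwargs": {
  "rows": [
    {"dp": [0.9, -0.07, 0], "turn": [0, 0, 0], "fingers": 1},
    {"dp": [0, 0, 0], "turn": [0, 0, 0], "fingers": 1},
    {"dp": [0, 0, 0], "turn": [0, 0, 0], "fingers": 1},
    {"dp": [0, 0, 0], "turn": [0, 0, 0], "fingers": 1}
  ]
}}

```text
clock: 6.12
eef_pos: [545.1, -94.2, 260.3]
tcp_rot: [-3.14, 0.001, 1.063]
contact_force: [-0.1, -1.6, 0.9]
opening: -0.004
grasp_force: 0.0
```

Emit:
{"fn": "play_rows", "kwargs": {
  "rows": [
    {"dp": [0.02, 0.07, 0.7], "turn": [0, 0, 0], "fingers": 1},
    {"dp": [0, 0, 0.7], "turn": [0, 0, 0], "fingers": 1},
    {"dp": [0, 0, 0.65], "turn": [0, 0, 0], "fingers": 1},
    {"dp": [0, 0, 0], "turn": [0, 0, 0], "fingers": 1},
    {"dp": [0, 0, 0], "turn": [0, 0, 0], "fingers": 1}
  ]
}}

```text
clock: 6.53
eef_pos: [547.2, -95.7, 178.4]
tcp_rot: [-3.138, 0.001, 1.061]
contact_force: [0.4, -0.0, 0.2]
opening: -0.003
grasp_force: 0.0
```

Emit:
{"fn": "play_rows", "kwargs": {
  "rows": [
    {"dp": [-0.015, -0.086, 0], "turn": [0, 0, 0], "fingers": 1},
    {"dp": [-0.015, -0.086, 0], "turn": [0, 0, 0], "fingers": 1},
    {"dp": [-0.015, -0.086, 0], "turn": [0, 0, 0], "fingers": 1},
    {"dp": [-0.015, -0.086, 0], "turn": [0, 0, 0], "fingers": 1},
    {"dp": [-0.015, -0.086, 0], "turn": [0, 0, 0], "fingers": 1}
  ]
}}

```text
clock: 6.95
eef_pos: [533.4, -89.3, 180.6]
tcp_rot: [3.138, -0.001, 1.063]
contact_force: [4.1, -1.8, 0.6]
opening: 0.002
grasp_force: 1.7
```

Emit:
{"fn": "play_rows", "kwargs": {
  "rows": [
    {"dp": [-0.043, -0.076, 0], "turn": [0, 0, 0], "fingers": 1},
    {"dp": [-0.043, -0.076, 0], "turn": [0, 0, 0], "fingers": 1},
    {"dp": [-0.043, -0.076, 0], "turn": [0, 0, 0], "fingers": 1},
    {"dp": [-0.043, -0.076, 0], "turn": [0, 0, 0], "fingers": 1},
    {"dp": [-0.043, -0.076, 0], "turn": [0, 0, 0], "fingers": 1}
  ]
}}

```text
clock: 7.37
eef_pos: [514.8, -89.3, 179.4]
tcp_rot: [3.141, -0.0, 1.063]
contact_force: [5.2, -1.3, -0.7]
opening: 0.0
grasp_force: 2.2
```

Emit:
{"fn": "play_rows", "kwargs": {
  "rows": [
    {"dp": [-0.066, -0.056, 0], "turn": [0, 0, 0], "fingers": 1},
    {"dp": [-0.066, -0.056, 0], "turn": [0, 0, 0], "fingers": 1},
    {"dp": [-0.066, -0.056, 0], "turn": [0, 0, 0], "fingers": 1},
    {"dp": [-0.066, -0.056, 0], "turn": [0, 0, 0], "fingers": 1},
    {"dp": [-0.066, -0.056, 0], "turn": [0, 0, 0], "fingers": 1}
  ]
}}

```text
clock: 7.78
eef_pos: [497.8, -95.1, 179.1]
tcp_rot: [-3.141, -0.0, 1.062]
contact_force: [2.3, 1.8, 0.2]
opening: -0.006
grasp_force: 1.3
```

The push is tracking well: radius 50.6 mm, hand at 121°, with light forces.

Emit:
{"fn": "play_rows", "kwargs": {
  "rows": [
    {"dp": [-0.082, -0.03, 0], "turn": [0, 0, 0], "fingers": 1},
    {"dp": [-0.082, -0.03, 0], "turn": [0, 0, 0], "fingers": 1},
    {"dp": [-0.082, -0.03, 0], "turn": [0, 0, 0], "fingers": 1},
    {"dp": [-0.082, -0.03, 0], "turn": [0, 0, 0], "fingers": 1},
    {"dp": [-0.082, -0.03, 0], "turn": [0, 0, 0], "fingers": 1}
  ]
}}

```text
clock: 8.2
eef_pos: [485.3, -106.9, 179.4]
tcp_rot: [3.141, -0.0, 1.063]
contact_force: [3.3, 2.9, 0.6]
opening: 0.004
grasp_force: 1.9
```

Emit:
{"fn": "play_rows", "kwargs": {
  "rows": [
    {"dp": [-0.087, 0, 0], "turn": [0, 0, 0], "fingers": 1},
    {"dp": [-0.087, 0, 0], "turn": [0, 0, 0], "fingers": 1},
    {"dp": [-0.087, 0, 0], "turn": [0, 0, 0], "fingers": 1},
    {"dp": [-0.087, 0, 0], "turn": [0, 0, 0], "fingers": 1},
    {"dp": [-0.087, 0, 0], "turn": [0, 0, 0], "fingers": 1}
  ]
}}

```text
clock: 8.62
eef_pos: [476.9, -122.0, 179.5]
tcp_rot: [3.141, -0.0, 1.062]
contact_force: [2.9, 2.6, 1.0]
opening: 0.002
grasp_force: 1.7
```

Emit:
{"fn": "play_rows", "kwargs": {
  "rows": [
    {"dp": [-0.082, 0.03, 0], "turn": [0, 0, 0], "fingers": 1},
    {"dp": [-0.082, 0.03, 0], "turn": [0, 0, 0], "fingers": 1},
    {"dp": [-0.082, 0.03, 0], "turn": [0, 0, 0], "fingers": 1},
    {"dp": [-0.082, 0.03, 0], "turn": [0, 0, 0], "fingers": 1},
    {"dp": [-0.082, 0.03, 0], "turn": [0, 0, 0], "fingers": 1}
  ]
}}

```text
clock: 9.03
eef_pos: [474.7, -139.1, 179.3]
tcp_rot: [3.141, -0.001, 1.062]
contact_force: [4.3, 6.9, 0.3]
opening: 0.004
grasp_force: 3.6
```

Emit:
{"fn": "play_rows", "kwargs": {
  "rows": [
    {"dp": [-0.067, 0.056, 0], "turn": [0, 0, 0], "fingers": 1},
    {"dp": [-0.067, 0.056, 0], "turn": [0, 0, 0], "fingers": 1},
    {"dp": [-0.067, 0.056, 0], "turn": [0, 0, 0], "fingers": 1},
    {"dp": [-0.067, 0.056, 0], "turn": [0, 0, 0], "fingers": 1},
    {"dp": [-0.067, 0.056, 0], "turn": [0, 0, 0], "fingers": 1}
  ]
}}

```text
clock: 9.45
eef_pos: [476.7, -156.3, 179.0]
tcp_rot: [-3.14, 0.0, 1.063]
contact_force: [-1.1, 3.3, 0.8]
opening: -0.0
grasp_force: 1.4
```

Emit:
{"fn": "play_rows", "kwargs": {
  "rows": [
    {"dp": [-0.044, 0.075, 0], "turn": [0, 0, 0], "fingers": 1},
    {"dp": [-0.044, 0.075, 0], "turn": [0, 0, 0], "fingers": 1},
    {"dp": [-0.044, 0.075, 0], "turn": [0, 0, 0], "fingers": 1},
    {"dp": [-0.044, 0.075, 0], "turn": [0, 0, 0], "fingers": 1},
    {"dp": [-0.044, 0.075, 0], "turn": [0, 0, 0], "fingers": 1}
  ]
}}

```text
clock: 9.87
eef_pos: [486.1, -171.5, 179.1]
tcp_rot: [-3.141, 0.0, 1.063]
contact_force: [-1.7, 3.2, -0.2]
opening: 0.002
grasp_force: 1.6
```

Emit:
{"fn": "play_rows", "kwargs": {
  "rows": [
    {"dp": [-0.016, 0.086, 0], "turn": [0, 0, 0], "fingers": 1},
    {"dp": [-0.016, 0.086, 0], "turn": [0, 0, 0], "fingers": 1},
    {"dp": [-0.016, 0.086, 0], "turn": [0, 0, 0], "fingers": 1},
    {"dp": [-0.016, 0.086, 0], "turn": [0, 0, 0], "fingers": 1},
    {"dp": [-0.016, 0.086, 0], "turn": [0, 0, 0], "fingers": 1}
  ]
}}

```text
clock: 10.28
eef_pos: [499.7, -182.3, 179.1]
tcp_rot: [-3.141, -0.0, 1.063]
contact_force: [-3.3, 4.2, -0.0]
opening: 0.003
grasp_force: 2.2
```

Emit:
{"fn": "play_rows", "kwargs": {
  "rows": [
    {"dp": [0.015, 0.086, 0], "turn": [0, 0, 0], "fingers": 1},
    {"dp": [0.015, 0.086, 0], "turn": [0, 0, 0], "fingers": 1},
    {"dp": [0.01, 0.06, 0], "turn": [0, 0, 0], "fingers": 1},
    {"dp": [0.005, 0.03, 0], "turn": [0, 0, 0], "fingers": 1},
    {"dp": [0, 0, 0], "turn": [0, 0, 0], "fingers": 1}
  ]
}}

```text
clock: 10.7
eef_pos: [510.2, -186.3, 179.4]
tcp_rot: [3.141, 0.0, 1.063]
contact_force: [-0.4, 0.9, -0.4]
opening: 0.002
grasp_force: 0.6
```

Emit:
{"fn": "play_rows", "kwargs": {
  "rows": [
    {"dp": [0, -0.1, 0], "turn": [0, 0, 0], "fingers": 1},
    {"dp": [0, 0, -0.7], "turn": [0, 0, 0], "fingers": 1},
    {"dp": [0, 0, -0.8], "turn": [0, 0, 0], "fingers": 1},
    {"dp": [0, 0, -0.6], "turn": [0, 0, 0], "fingers": 1},
    {"dp": [0, 0, 0], "turn": [0, 0, 0], "fingers": 1}
  ]
}}

```text
clock: 11.12
eef_pos: [509.1, -185.2, 268.9]
tcp_rot: [3.132, -0.001, 1.063]
contact_force: [0.8, 0.7, 0.8]
opening: 0.001
grasp_force: 0.0
```

Run:
```python
from rig import r
import cv2,pickle
d={}
for n in("top","side"): d[n]=r.grab_frame(n)
pickle.dump(d,open("f1.pkl","wb"))
print(r.sense()["eef_pos"])
a=cv2.resize(d["top"]["pixels"][110:220,235:365,::-1],None,fx=3,fy=3,interpolation=cv2.INTER_CUBIC)
b=cv2.resize(d["side"]["pixels"][160:270,235:365,::-1],None,fx=3,fy=3,interpolation=cv2.INTER_CUBIC)
cv2.imwrite("pics/m1.png",cv2.hconcat([a,b]))
```

```text
[ 506.94820605 -184.34867348  264.51718443]
```

View pics/m1.png

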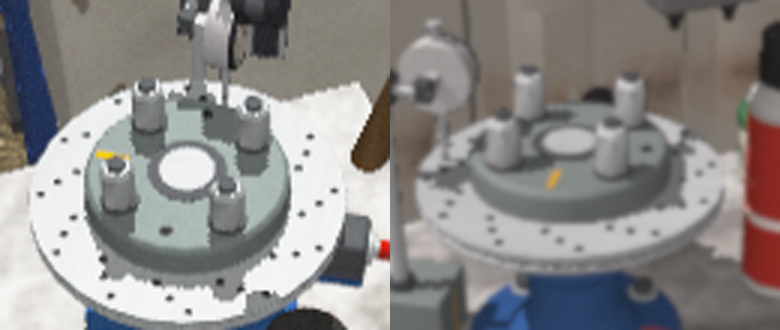

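The disc has turned about half a turn: the yellow stroke is now opposite the lock, at crop (105,156) in the top view. The stud tops are at (147,86), (255,103), (115,164) and (228,185), and the red band still shows.

Run:
```python
from h import *
t=pickle.load(open("f1.pkl","rb"))["top"]
P=[plane(t,235+(x)/3,110+(y)/3,200)[:2] for x,y in [(147,84),(255,101),(115,162),(228,183)]]
c=np.mean(P,0);print(c,[round(np.degrees(np.arctan2(*(p-c)[::-1]))%360,1) for p in P])
```

```text
[ 521.91340401 -138.36396971] [np.float64(12.5), np.float64(281.8), np.float64(100.8), np.float64(191.9)]
```

Emit:
{"fn": "play_rows", "kwargs": {
  "rows": [
    {"dp": [0.82, -0.07, 0], "turn": [0, 0, 0], "fingers": 1},
    {"dp": [0.82, -0.07, 0], "turn": [0, 0, 0], "fingers": 1},
    {"dp": [0.82, -0.06, 0], "turn": [0, 0, 0], "fingers": 1},
    {"dp": [0, 0, 0], "turn": [0, 0, 0], "fingers": 1},
    {"dp": [0, 0, 0], "turn": [0, 0, 0], "fingers": 1}
  ]
}}

```text
clock: 11.63
eef_pos: [546.9, -92.8, 261.8]
tcp_rot: [-3.14, 0.001, 1.065]
contact_force: [0.1, -0.2, -0.4]
opening: -0.001
grasp_force: 0.0
```

Emit:
{"fn": "play_rows", "kwargs": {
  "rows": [
    {"dp": [-0.06, 0.04, 0.7], "turn": [0, 0, 0], "fingers": 1},
    {"dp": [0, 0, 0.7], "turn": [0, 0, 0], "fingers": 1},
    {"dp": [0, 0, 0.67], "turn": [0, 0, 0], "fingers": 1},
    {"dp": [0, 0, 0], "turn": [0, 0, 0], "fingers": 1},
    {"dp": [0, 0, 0], "turn": [0, 0, 0], "fingers": 1}
  ]
}}

```text
clock: 12.05
eef_pos: [545.7, -97.6, 179.2]
tcp_rot: [-3.138, 0.002, 1.062]
contact_force: [0.7, 0.8, 0.7]
opening: 0.003
grasp_force: 0.0
```

Emit:
{"fn": "play_rows", "kwargs": {
  "rows": [
    {"dp": [-0.015, -0.086, 0], "turn": [0, 0, 0], "fingers": 1},
    {"dp": [-0.015, -0.086, 0], "turn": [0, 0, 0], "fingers": 1},
    {"dp": [-0.015, -0.086, 0], "turn": [0, 0, 0], "fingers": 1},
    {"dp": [-0.015, -0.086, 0], "turn": [0, 0, 0], "fingers": 1},
    {"dp": [-0.015, -0.086, 0], "turn": [0, 0, 0], "fingers": 1}
  ]
}}

```text
clock: 12.47
eef_pos: [532.4, -91.9, 182.3]
tcp_rot: [3.136, -0.001, 1.063]
contact_force: [2.7, -2.6, -0.4]
opening: 0.003
grasp_force: 1.9
```

Emit:
{"fn": "play_rows", "kwargs": {
  "rows": [
    {"dp": [-0.043, -0.076, 0], "turn": [0, 0, 0], "fingers": 1},
    {"dp": [-0.043, -0.076, 0], "turn": [0, 0, 0], "fingers": 1},
    {"dp": [-0.043, -0.076, 0], "turn": [0, 0, 0], "fingers": 1},
    {"dp": [-0.043, -0.076, 0], "turn": [0, 0, 0], "fingers": 1},
    {"dp": [-0.043, -0.076, 0], "turn": [0, 0, 0], "fingers": 1}
  ]
}}

```text
clock: 12.88
eef_pos: [513.4, -91.4, 180.8]
tcp_rot: [3.141, -0.0, 1.063]
contact_force: [5.3, -2.1, -1.1]
opening: 0.004
grasp_force: 2.5
```

Emit:
{"fn": "play_rows", "kwargs": {
  "rows": [
    {"dp": [-0.066, -0.056, 0], "turn": [0, 0, 0], "fingers": 1},
    {"dp": [-0.066, -0.056, 0], "turn": [0, 0, 0], "fingers": 1},
    {"dp": [-0.066, -0.056, 0], "turn": [0, 0, 0], "fingers": 1},
    {"dp": [-0.066, -0.056, 0], "turn": [0, 0, 0], "fingers": 1},
    {"dp": [-0.066, -0.056, 0], "turn": [0, 0, 0], "fingers": 1}
  ]
}}

```text
clock: 13.3
eef_pos: [496.5, -97.2, 180.3]
tcp_rot: [-3.141, -0.0, 1.062]
contact_force: [2.6, 1.6, -0.8]
opening: -0.002
grasp_force: 1.4
```

Emit:
{"fn": "play_rows", "kwargs": {
  "rows": [
    {"dp": [-0.082, -0.03, 0], "turn": [0, 0, 0], "fingers": 1},
    {"dp": [-0.082, -0.03, 0], "turn": [0, 0, 0], "fingers": 1},
    {"dp": [-0.082, -0.03, 0], "turn": [0, 0, 0], "fingers": 1},
    {"dp": [-0.082, -0.03, 0], "turn": [0, 0, 0], "fingers": 1},
    {"dp": [-0.082, -0.03, 0], "turn": [0, 0, 0], "fingers": 1}
  ]
}}

```text
clock: 13.72
eef_pos: [483.9, -109.0, 180.6]
tcp_rot: [3.141, -0.0, 1.063]
contact_force: [3.9, 2.3, 0.8]
opening: 0.002
grasp_force: 2.0
```

Emit:
{"fn": "play_rows", "kwargs": {
  "rows": [
    {"dp": [-0.087, 0, 0], "turn": [0, 0, 0], "fingers": 1},
    {"dp": [-0.087, 0, 0], "turn": [0, 0, 0], "fingers": 1},
    {"dp": [-0.087, 0, 0], "turn": [0, 0, 0], "fingers": 1},
    {"dp": [-0.087, 0, 0], "turn": [0, 0, 0], "fingers": 1},
    {"dp": [-0.087, 0, 0], "turn": [0, 0, 0], "fingers": 1}
  ]
}}

```text
clock: 14.13
eef_pos: [475.0, -124.1, 180.5]
tcp_rot: [-3.141, 0.0, 1.063]
contact_force: [1.5, 3.0, 0.3]
opening: -0.002
grasp_force: 1.4
```

Emit:
{"fn": "play_rows", "kwargs": {
  "rows": [
    {"dp": [-0.082, 0.03, 0], "turn": [0, 0, 0], "fingers": 1},
    {"dp": [-0.082, 0.03, 0], "turn": [0, 0, 0], "fingers": 1},
    {"dp": [-0.082, 0.03, 0], "turn": [0, 0, 0], "fingers": 1},
    {"dp": [-0.082, 0.03, 0], "turn": [0, 0, 0], "fingers": 1},
    {"dp": [-0.082, 0.03, 0], "turn": [0, 0, 0], "fingers": 1}
  ]
}}

```text
clock: 14.55
eef_pos: [473.0, -141.4, 180.5]
tcp_rot: [3.141, -0.001, 1.063]
contact_force: [2.3, 5.3, 0.6]
opening: -0.004
grasp_force: 2.1
```

Emit:
{"fn": "play_rows", "kwargs": {
  "rows": [
    {"dp": [-0.067, 0.056, 0], "turn": [0, 0, 0], "fingers": 1},
    {"dp": [-0.067, 0.056, 0], "turn": [0, 0, 0], "fingers": 1},
    {"dp": [-0.067, 0.056, 0], "turn": [0, 0, 0], "fingers": 1},
    {"dp": [-0.067, 0.056, 0], "turn": [0, 0, 0], "fingers": 1},
    {"dp": [-0.067, 0.056, 0], "turn": [0, 0, 0], "fingers": 1}
  ]
}}

```text
clock: 14.97
eef_pos: [475.5, -158.8, 180.2]
tcp_rot: [-3.14, 0.001, 1.063]
contact_force: [-1.5, 3.1, -0.3]
opening: 0.003
grasp_force: 1.2
```

Emit:
{"fn": "play_rows", "kwargs": {
  "rows": [
    {"dp": [-0.044, 0.075, 0], "turn": [0, 0, 0], "fingers": 1},
    {"dp": [-0.044, 0.075, 0], "turn": [0, 0, 0], "fingers": 1},
    {"dp": [-0.044, 0.075, 0], "turn": [0, 0, 0], "fingers": 1},
    {"dp": [-0.044, 0.075, 0], "turn": [0, 0, 0], "fingers": 1},
    {"dp": [-0.044, 0.075, 0], "turn": [0, 0, 0], "fingers": 1}
  ]
}}

```text
clock: 15.38
eef_pos: [484.9, -173.7, 180.4]
tcp_rot: [-3.141, 0.0, 1.063]
contact_force: [-1.5, 2.8, 0.7]
opening: 0.003
grasp_force: 1.6
```

Emit:
{"fn": "play_rows", "kwargs": {
  "rows": [
    {"dp": [-0.016, 0.086, 0], "turn": [0, 0, 0], "fingers": 1},
    {"dp": [-0.016, 0.086, 0], "turn": [0, 0, 0], "fingers": 1},
    {"dp": [-0.014, 0.07, 0], "turn": [0, 0, 0], "fingers": 1},
    {"dp": [-0.01, 0.05, 0], "turn": [0, 0, 0], "fingers": 1},
    {"dp": [0, 0, 0], "turn": [0, 0, 0], "fingers": 1}
  ]
}}

```text
clock: 15.8
eef_pos: [494.6, -181.6, 180.6]
tcp_rot: [3.141, 0.0, 1.063]
contact_force: [-0.4, 0.0, 0.4]
opening: 0.0
grasp_force: 0.4
```

Emit:
{"fn": "play_rows", "kwargs": {
  "rows": [
    {"dp": [0.01, 0.08, 0], "turn": [0, 0, 0], "fingers": 1},
    {"dp": [0.015, 0.085, 0], "turn": [0, 0, 0], "fingers": 1},
    {"dp": [0.02, 0.085, 0], "turn": [0, 0, 0], "fingers": 1},
    {"dp": [0.02, 0.07, 0], "turn": [0, 0, 0], "fingers": 1},
    {"dp": [0.02, 0.06, 0], "turn": [0, 0, 0], "fingers": 1}
  ]
}}

```text
clock: 16.22
eef_pos: [509.2, -185.5, 180.4]
tcp_rot: [-3.142, 0.0, 1.063]
contact_force: [-3.2, 3.0, 1.4]
opening: -0.003
grasp_force: 1.7
```

Emit:
{"fn": "play_rows", "kwargs": {
  "rows": [
    {"dp": [0.015, 0.05, 0], "turn": [0, 0, 0], "fingers": 1},
    {"dp": [0.01, 0.03, 0], "turn": [0, 0, 0], "fingers": 1},
    {"dp": [0, 0.02, 0], "turn": [0, 0, 0], "fingers": 1},
    {"dp": [0, 0, 0], "turn": [0, 0, 0], "fingers": 1},
    {"dp": [0, 0, 0], "turn": [0, 0, 0], "fingers": 1}
  ]
}}

```text
clock: 16.63
eef_pos: [513.0, -186.7, 180.5]
tcp_rot: [3.141, 0.0, 1.063]
contact_force: [-1.7, 0.8, 0.1]
opening: -0.003
grasp_force: 0.8
```

Run:
```python
from rig import r
import cv2,pickle
d={"top":r.grab_frame("top")}
pickle.dump(d,open("f2.pkl","wb"))
print(r.sense()["eef_pos"])
a=cv2.resize(d["top"]["pixels"][100:220,235:405,::-1],None,fx=4,fy=4,interpolation=cv2.INTER_CUBIC)
cv2.imwrite("pics/m2.png",a)
```

```text
[ 513.01716273 -186.69414891  180.53819731]
```

View pics/m2.png

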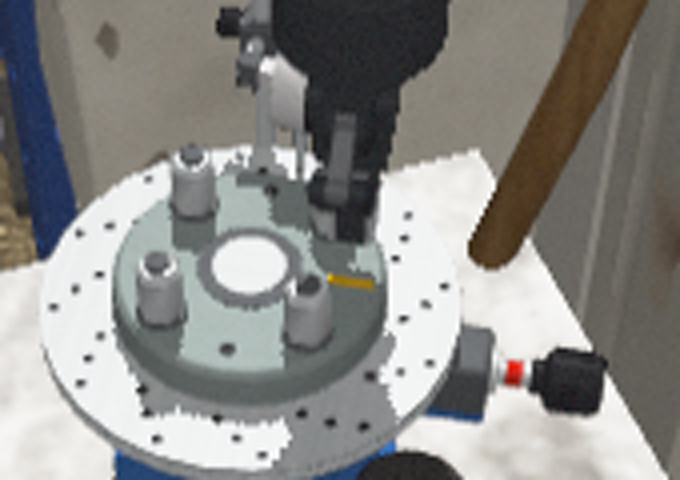

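The stroke is back at (328–374, 277–284), within about 1° of its start, pointing at the knob. The nut tops also match the start, and the red band still shows at (513,372). I'll retreat, then grip the knob again.

Emit:
{"fn": "play_rows", "kwargs": {
  "rows": [
    {"dp": [0, -0.12, 0], "turn": [0, 0, 0], "fingers": 1},
    {"dp": [0, 0, -0.8], "turn": [0, 0, 0], "fingers": 1},
    {"dp": [0, 0, -0.9], "turn": [0, 0, 0], "fingers": 1},
    {"dp": [0, 0, -0.5], "turn": [0, 0, 0], "fingers": 1},
    {"dp": [-0.6, -0.04, 0], "turn": [0, 0, 0], "fingers": 1}
  ]
}}

```text
clock: 17.1
eef_pos: [499.7, -203.8, 273.9]
tcp_rot: [3.132, -0.002, 1.064]
contact_force: [0.4, -1.1, 1.1]
opening: 0.001
grasp_force: 0.0
```

Emit:
{"fn": "play_rows", "kwargs": {
  "rows": [
    {"dp": [-0.8, -0.06, 0], "turn": [0, 0, 0], "fingers": 0},
    {"dp": [-0.8, -0.06, 0], "turn": [0, 0, 0], "fingers": 0},
    {"dp": [-0.7, -0.06, 0], "turn": [0, 0, 0], "fingers": 0},
    {"dp": [0, 0, 0], "turn": [0, 0, 0], "fingers": 0},
    {"dp": [0, 0, 0], "turn": [0, 0, 0], "fingers": 0}
  ]
}}

```text
clock: 17.52
eef_pos: [444.1, -282.4, 268.9]
tcp_rot: [3.14, 0.0, 1.06]
contact_force: [0.3, 0.2, 0.2]
opening: 0.705
grasp_force: 0.0
```

Emit:
{"fn": "play_rows", "kwargs": {
  "rows": [
    {"dp": [0, 0, 0], "turn": [0, 0, 0], "fingers": 0},
    {"dp": [0, 0, 0.6], "turn": [0, 0, 0], "fingers": 0},
    {"dp": [0, 0, 0.8], "turn": [0, 0, 0], "fingers": 0},
    {"dp": [0, 0, 0.8], "turn": [0, 0, 0], "fingers": 0},
    {"dp": [0, 0, 0.8], "turn": [0, 0, 0], "fingers": 0}
  ]
}}

```text
clock: 17.93
eef_pos: [445.5, -280.4, 147.7]
tcp_rot: [3.14, -0.0, 1.064]
contact_force: [0.3, -0.9, 0.1]
opening: 1.0
grasp_force: 0.0
```

Emit:
{"fn": "play_rows", "kwargs": {
  "rows": [
    {"dp": [0, 0, 0.8], "turn": [0, 0, 0], "fingers": 0},
    {"dp": [0, 0, 0.55], "turn": [0, 0, 0], "fingers": 0},
    {"dp": [0, 0, 0], "turn": [0, 0, 0], "fingers": 0},
    {"dp": [0, 0, 0], "turn": [0, 0, 0], "fingers": 0}
  ]
}}

```text
clock: 18.27
eef_pos: [444.6, -280.2, 94.0]
tcp_rot: [-3.139, -0.0, 1.064]
contact_force: [0.6, -1.0, -0.1]
opening: 1.003
grasp_force: 0.0
```

Emit:
{"fn": "play_rows", "kwargs": {
  "rows": [
    {"dp": [0, 0, 0], "turn": [0, 0, 0], "fingers": 1},
    {"dp": [0, 0, 0], "turn": [0, 0, 0], "fingers": 1},
    {"dp": [0, 0, 0], "turn": [0, 0, 0], "fingers": 1},
    {"dp": [0, 0, 0], "turn": [0, 0, 0], "fingers": 1},
    {"dp": [0, 0, 0], "turn": [0, 0, 0], "fingers": 1}
  ],
  "force": 50
}}

```text
clock: 18.68
eef_pos: [445.0, -281.6, 95.7]
tcp_rot: [3.14, 0.0, 1.063]
contact_force: [-2.0, 1.5, 10.6]
opening: 0.357
grasp_force: 48.5
```

Now push home: 15 mm and a little over.

Emit:
{"fn": "play_rows", "kwargs": {
  "rows": [
    {"dp": [0.08, 0, 0], "turn": [0, 0, 0], "fingers": 1},
    {"dp": [0.08, 0, 0], "turn": [0, 0, 0], "fingers": 1},
    {"dp": [0.1, 0, 0], "turn": [0, 0, 0], "fingers": 1},
    {"dp": [0.1, 0, 0], "turn": [0, 0, 0], "fingers": 1},
    {"dp": [0.08, 0, 0], "turn": [0, 0, 0], "fingers": 1}
  ],
  "force": 60
}}

```text
clock: 19.1
eef_pos: [452.7, -268.0, 96.0]
tcp_rot: [3.14, 0.004, 1.065]
contact_force: [-18.0, -26.8, 11.1]
opening: 0.348
grasp_force: 60.0
```

Emit:
{"fn": "play_rows", "kwargs": {
  "rows": [
    {"dp": [0.03, 0, 0], "turn": [0, 0, 0], "fingers": 1},
    {"dp": [0, 0, 0], "turn": [0, 0, 0], "fingers": 1},
    {"dp": [0, 0, 0], "turn": [0, 0, 0], "fingers": 1}
  ]
}}

```text
clock: 19.35
eef_pos: [452.6, -268.1, 95.9]
tcp_rot: [3.14, 0.005, 1.064]
contact_force: [-14.1, -18.2, 10.9]
opening: 0.355
grasp_force: 59.9
```

Travel was about 15.5 mm and the knob is up against its stop. I'll release, lift and check.

Emit:
{"fn": "play_rows", "kwargs": {
  "rows": [
    {"dp": [0, 0, 0], "turn": [0, 0, 0], "fingers": 0},
    {"dp": [0, 0, 0], "turn": [0, 0, 0], "fingers": 0},
    {"dp": [0, 0, 0], "turn": [0, 0, 0], "fingers": 0},
    {"dp": [0, 0, -0.5], "turn": [0, 0, 0], "fingers": 0},
    {"dp": [0, 0, -1], "turn": [0, 0, 0], "fingers": 0}
  ]
}}

```text
clock: 19.77
eef_pos: [451.1, -263.0, 151.4]
tcp_rot: [-3.133, -0.0, 1.063]
contact_force: [0.0, 0.1, 0.2]
opening: 0.996
grasp_force: 0.0
```

Emit:
{"fn": "play_rows", "kwargs": {
  "rows": [
    {"dp": [0, 0, -1], "turn": [0, 0, 0], "fingers": 0},
    {"dp": [0, 0, -1], "turn": [0, 0, 0], "fingers": 0},
    {"dp": [0, 0, -0.8], "turn": [0, 0, 0], "fingers": 0},
    {"dp": [0, 0, 0], "turn": [0, 0, 0], "fingers": 0},
    {"dp": [0, 0, 0], "turn": [0, 0, 0], "fingers": 0}
  ]
}}

```text
clock: 20.18
eef_pos: [454.8, -265.1, 268.5]
tcp_rot: [3.137, -0.0, 1.063]
contact_force: [-0.3, 0.7, -0.6]
opening: 0.997
grasp_force: 0.0
```

Run:
```python
from rig import r
import cv2
f=r.grab_frame("top");print(r.sense()["eef_pos"],r.sense()["contact_force"])
cv2.imwrite("pics/t3.png",cv2.resize(f["pixels"][85:305,235:485,::-1],None,fx=2.6,fy=2.6,interpolation=cv2.INTER_CUBIC))
```

```text
[ 453.76394614 -264.57111975  266.63318803] [-0.04520124  0.45038174 -0.00497235]
```

View pics/t3.png

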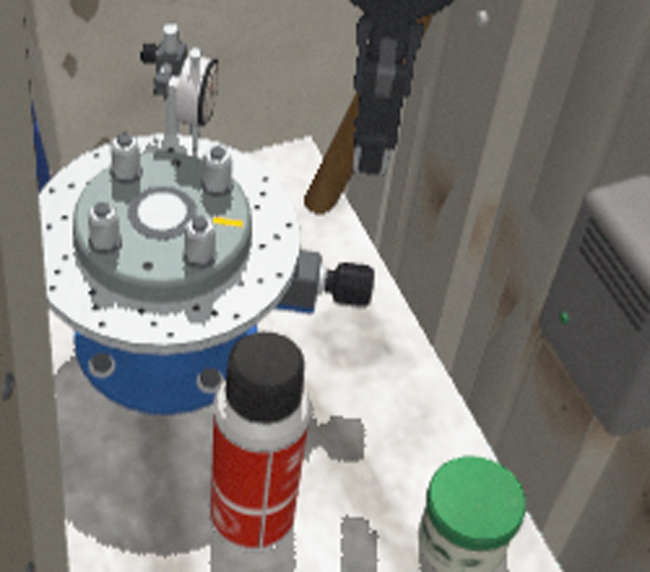

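The knob is back at (352,284) with no red band, the stroke is at its start position, and can, jar and gauge are unchanged.

```bash
python3 -c "
from rig import r
print(r.sign_off())"
```

```text
the job is handed in; nothing more can be done
None
```

I pulled the lock knob out, turned the disc one full turn anticlockwise and pushed the knob home; the last picture shows it back at its start position with no red band, and the job is handed in (about 20 s on the clock).

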